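Feed the blue screw caddy through the reader lane

ROBOT

A 6-joint arm with a two-finger parallel gripper is mounted at the origin on the work surface. World frame = base frame: x ahead of the robot, y to its left, z up, the work surface at z = 0. Lengths are in m, angles in rad, forces in N, time in s.
With the tool pointing down it reaches from about 0.15 to 0.775 m from the base axis. Payload 6.1 kg.
Tool frame: the origin (TCP) lies midway between the tips of the shut fingers; the grasp point (between the pads) lies manip.pinch_z behind it (manip.pinch_z is the distance from the TCP to the grasp point, in m); z points along the fingers, y is the direction in which the jaws open and shut (so a half turn about z gives the same grasp; the last joint's range is limited). The gripper opens to 85 mm and grips with 20 to 120 N. Pads are 22 mm wide; open, the fingers measure 114 mm over their backs; the gripper's body (76 mm by 85 mm) begins 54 mm behind the grasp point. The pads swing forward as they close: fully open they stand 13 mm farther back than shut.
Start: joints at [1.347, 0.126, -0.04, 1.405, 0, 1.571], TCP at [0.117, 0.512, 0.231] pointing down, gripper open.
Joint ranges: [-2.72, 2.72], [-0.95, 1.95], [-1.27, 1.35], [-1.78, 2.02], [-1.46, 1.47], [-3.14, 3.14]. Speed limits (rad/s): [2.39, 2.39, 3.01, 3.14, 3.14, 3.14].

INTERFACE

Orientations are given as a 3x3 rotation matrix whose columns are the frame's x, y, z axes.
In Python, from workcell import manip, cams, job gives the robot as it stands. The module is installed in compiled form; this text tells all that it offers.
- The arm moves only by the shell command python3 -m inch 'ROWS' [OPENING]. ROWS is JSON, a list of rows, each an object of numbers: "dx", "dy", "dz": the shift along the tool's x, y, z in units of 0.5 m (1.0 is 0.5 m); "rx", "ry", "rz": the turn, a rotation vector about the tool's x, y, z in units of 180 degrees (1.0 is 180 degrees). A call has 1 to 20 rows; each row shifts and turns the commanded pose from where the row before left it, along the tool's axes as they then stand; what a row does not reach is not made up. A row lasts 1/10 s, in which the tool goes at most 50 mm and 8.59 degrees, less where a joint would pass 70% of its speed; a pose out of reach is approached as far as the arm can. A call with a number of a shift or a turn outside -1 to 1 is refused whole. A call with a gripper value outside its range is refused whole. OPENING is the closure, from 0 (fully open) to 1 (shut), set as the call begins (- or left out, the last holds). The fingers move at their own pace and stop on an object; the grip force is fixed at half the most. Time passes only in rows, so rows that do not move let the fingers close. It gives the time, the measured TCP pose, the force and the opening at its end, in the units of the state.
- manip.get_state(): the state, without advancing time (a new reading comes with each control period).
- cams.read_camera(name): name is "scene" or "top"; returns a dict with "image" (420x560x3 uint8, red, green, blue), "fov_y" (degrees; the focal length in pixels is half the picture's height over the tangent of half this angle, whatever the lens; pixels are square), "cx", "cy" (the principal point, pixels), "eye" and "orientation" of the camera in the world. Camera axes: x right, y down, z forward; pixel columns grow to the right and rows downward; lengths in m; the calibration is good to about 2 mm. A picture is of the moment at which its call begins. There is no depth.
- job.close_job(): hands the job in, once; it reports no verdict.
The state is a dict: "time_s": time; "joint_positions": joint angles; "qvel": joint speeds; "joint_torque": joint torques, N m; "tcp_pos": TCP position; "orientation": TCP orientation; "wrist_force": force on the tool from outside, world axes, zero at the start; "torque": the same for the moment, N m; "finger_gap": opening from 0.0 (shut) to 1.0 (fully open).
Only numpy, scipy, OpenCV 4.12 (cv2) and the standard library are available. Lean on these libraries where they do the work, as an engineer would, in place of code of your own. Each camera call takes 0.05 s, during which the arm holds its last target. There are 200 camera calls.

TASK

Push the blue screw caddy down the reader lane it stands in front of, between the two guide rails, until it sits fully home and flush against the end stop at the far end, then draw the hand clear. Nothing, neither the caddy nor the robot, may touch any guide rail, and the caddy is only pushed along the deck, never lifted or tipped. Leave the grey caddy and everything else on the bench where they are.

Things in the scene. Friction and masses are not known exactly. Their poses are not given: they have to be found in the camera images.
- reader: Two-lane caddy reader: fixed grey deck, 300 (x) x 430 (y) x 10 mm, on the table at a varying place and turn. +y is the way caddies are pushed (roughly to the robot's left), z up. Origin on the table surface; the deck's y runs from -240 to +190 mm, its top is 10 mm above the table. Two lanes along +y, centred on x = -64 and +64 mm, each 116 mm wide between its rails; open flat deck before y = -50 mm.
- stop_face (a point): Middle of the face of the fixed black end stop, which crosses both lanes at y = +170 mm of reader (x = 0, 32 mm above the table). Axes as reader. The stop's top is 55 mm above the table.
- rails: The three aluminium guide rails with orange strips, fixed to the deck; origin and axes as reader. Each is 12 mm wide (x), centred on x = -128, 0 and +128 mm, from y = -50 mm (the lane mouths, marked by yellow lines) to +170 mm. Their tops are 28 mm above the table, so fingers held higher pass over them.
- blue_caddy: Loose closed box, BLUE with a white dotted lid: the one to push. 92 (x) x 110 (y) x 55 mm high, 0.3 to 0.6 kg, slides with ordinary friction. Origin: centre of underside. Starts on the open deck in front of either lane, a little off its centre line and askew, its +y roughly along the lane. Home, its +y face is on the stop and its origin at y = +115 mm of reader.
- grey_caddy: The same caddy with a GREY body, in front of the other lane; must stay where it is. Origin: centre of its underside.
- bone_drill: Bystander to leave alone: cordless bone drill lying on its side, about 280 x 180 x 48 mm, to the robot's right. Origin on its underside.
- driver: Bystander to leave alone: hand screwdriver, about 200 mm long, lying to the robot's right. Lies along its own x.
- mallet: Bystander to leave alone: small hammer lying to the robot's left. Lies along its own x.
- screw_jar: Bystander to leave alone: closed screw jar, 50 mm across, 60 mm high, beyond the end-stop end of the reader. Origin on its underside.
- pin_cup: Bystander to leave alone: steel cup, 70 mm across, 75 mm high, far left beyond the end stop. Origin on its underside.
- spare_block: Bystander to leave alone: white plastic block 50 x 90 x 30 mm, near right. Origin on its underside.
There are look-alikes about, which are no part of the job. What is shaped like the blue_caddy but orange or red is not meant.

How it is judged:
At the end, for the whole second after the job is handed in: The blue caddy rests flat on the deck between the rails of a lane, its origin within 6 mm of its home position along the lane (its leading face on the end stop) and turned less than 0.1 rad from the lane; the grey caddy is within 10 mm of where it began (y of blue_caddy in the frame of reader between 0.109 and 0.118 m and (x of blue_caddy in the frame of reader between -0.076 and -0.052 m or x of blue_caddy in the frame of reader between 0.052 and 0.076 m) and angle between the y axis of blue_caddy and the y axis of reader, either way round below 0.1 rad and height (world z) of blue_caddy below 0.013 m and angle between blue_caddy's own z axis and vertical below 0.03 rad and linear speed of blue_caddy below 0.01 m/s and distance of grey_caddy from where it was at the start of the episode below 0.01 m); the robot touches nothing.
It fails at once if a guide rail was touched, by the caddy, the robot or anything else (contact force between rails and anything else above 0.3 N).
It fails at once if the blue caddy was lifted more than 6 mm off the deck (height (world z) of blue_caddy above 0.016 m).
It fails at once if the blue caddy was tipped by more than 0.12 rad (angle between blue_caddy's own z axis and vertical above 0.12 rad).
It fails at once if the grey caddy was moved by more than 10 mm (distance of grey_caddy from where it was at the start of the episode above 0.01 m).
It fails at once if another thing on the bench was moved by more than 15 mm (distance of any of bone_drill, driver, mallet, screw_jar, pin_cup, spare_block from where it was at the start of the episode above 0.015 m).
It also fails if it takes over 51 s, if anything falls off the work surface, if the arm or the gripper's body presses on something with over 40 N, if the wrist force passes 120 N, or if a joint passes its speed limit or range.

## Working session

There is one attempt and no reset: what is moved stays moved. The work goes in short steps, Python scripts to look and compute and a shell command to move; the robot and the scene stay as the last step left them, time stands still between calls to the robot, and variables do not carry over. Pictures are saved under pics/ and viewed, about 8 in all and at most 12, crops included, and the job is handed in when it is done.

```bash
mkdir -p pics; cat > h.py <<'E'
import numpy as np, cv2
from workcell import manip, cams, job
def shot(n,f):
    c=cams.read_camera(n); cv2.imwrite('pics/'+f,cv2.cvtColor(c['image'],cv2.COLOR_RGB2BGR)); return c
def fl(c): return 210/np.tan(np.radians(c['fov_y'])/2)
def p2w(c,u,v,z):
    d=np.array(c['orientation'])@np.array([(u-c['cx'])/fl(c),(v-c['cy'])/fl(c),1]); e=np.array(c['eye'])
    return e+d*(z-e[2])/d[2]
def w2p(c,p):
    q=np.array(c['orientation']).T@(np.array(p)-c['eye']); return q[:2]/q[2]*fl(c)+[c['cx'],c['cy']]
E
python3 - <<'E'
from h import *
for n in('top','scene'):
    c=shot(n,n+'0.png'); print({k:v for k,v in c.items() if k!='image'}, c['image'].shape)
s=manip.get_state(); print(s, manip.pinch_z)
E
```

```text
{'fov_y': 48.082556434929025, 'cx': 286.8176240294508, 'cy': 206.24980065425478, 'eye': array([ 0.35504317, -0.06856158,  1.29285026]), 'orientation': array([[ 1.78029417e-03, -9.91638325e-01,  1.29035897e-01],
       [-9.99909610e-01, -4.56151511e-05,  1.34450920e-02],
       [-1.33267825e-02, -1.29048170e-01, -9.91548772e-01]])} (420, 560, 3)
{'fov_y': 46.52345309900905, 'cx': 280.6158307945846, 'cy': 206.60888256005154, 'eye': array([1.40294953, 0.48238255, 1.28127566]), 'orientation': array([[-0.50915066,  0.66590438, -0.54528613],
       [ 0.86066626,  0.39069875, -0.32650891],
       [-0.0043811 , -0.63555161, -0.77204596]])} (420, 560, 3)
{'time_s': 0.1, 'joint_positions': array([ 1.34701376e+00,  1.26352042e-01, -4.04676148e-02,  1.40539229e+00,
       -1.91593815e-05,  1.57077799e+00]), 'qvel': array([-0.00193365, -0.00110449,  0.00131302, -0.00077247, -0.0003907 ,
        0.00036095]), 'joint_torque': array([ 2.01158560e-03, -4.36906171e+01,  3.53604484e+01,  1.38136567e-02,
        2.24967389e-04, -1.20480513e-05]), 'tcp_pos': array([0.11643657, 0.51157103, 0.23060739]), 'orientation': array([[-9.75069077e-01,  2.21901346e-01, -2.95471283e-04],
       [ 2.21901541e-01,  9.75068094e-01, -1.38457034e-03],
       [-1.91334005e-05, -1.41561726e-03, -9.99998998e-01]]), 'wrist_force': array([-0.93980141, -0.22064037,  0.15754315]), 'torque': array([-0.01940776,  0.00537428, -0.04312684]), 'finger_gap': 1.0045274169443679} 0.0187
```

View pics/top0.png

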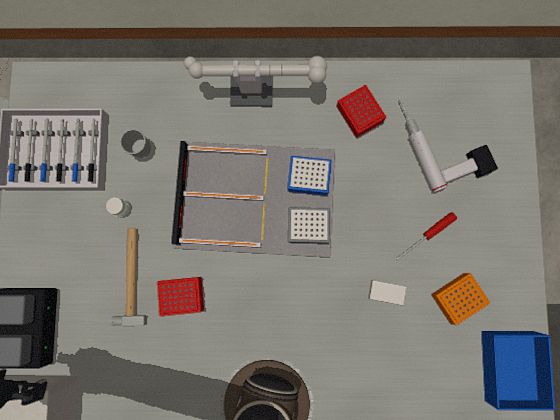

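View pics/scene0.png

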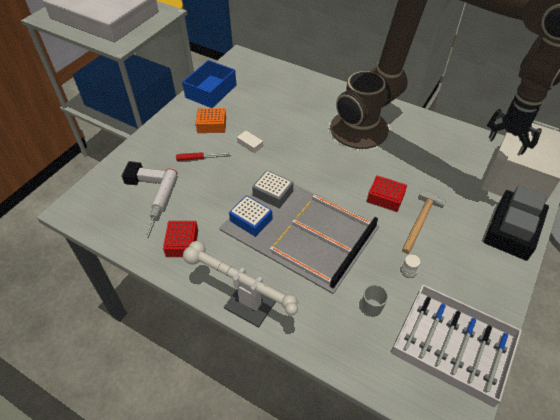

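```bash
python3 - <<'E'
import cv2
a=cv2.imread('pics/top0.png')[135:265,165:345]; cv2.imwrite('pics/c0.png',cv2.resize(a,None,fx=4.4,fy=4.4,interpolation=cv2.INTER_CUBIC))
E
```

```text
(no output)
```

View pics/c0.png

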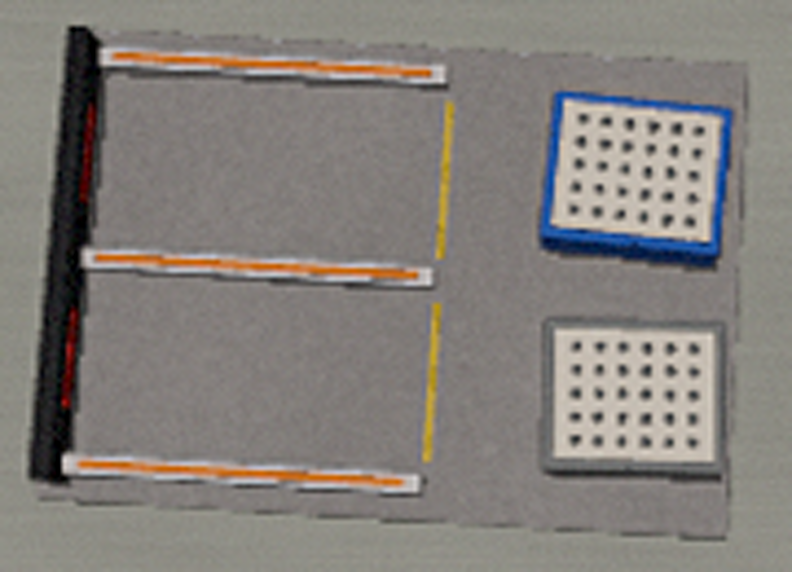

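```bash
cat >> h.py <<'E'
from scipy.optimize import least_squares
def R2(a): return np.array([[np.cos(a),-np.sin(a)],[np.sin(a),np.cos(a)]])
def fit(c,obj,pix,x0):
    obj=np.array(obj,float);pix=np.array(pix,float)
    def r(x): return np.concatenate([w2p(c,[*(R2(x[2])@o[:2]+x[:2]),o[2]])-p for o,p in zip(obj,pix)])
    s=least_squares(r,x0,loss='soft_l1'); return s.x,np.round(s.fun.reshape(-1,2),1)
def rel(rd,p): # world pose-> reader
    return np.r_[R2(-rd[2])@(np.array(p[:2])-rd[:2]),p[2]-rd[2]]
E
python3 - <<'E'
from h import *
c=cams.read_camera('top')
P=lambda a:(np.array(a)+.5)/4.4-.5+[165,135]
z=.028
rd,res=fit(c,[(.128,-.05,z),(0,-.05,z),(-.128,-.05,z),(.128,.17,z),(0,.17,z),(-.128,.17,z),(.15,-.24,.01),(-.15,-.24,.01)],
 P([(445,74),(432,277),(420,484),(100,57),(83,258),(64,464),(747,63),(727,538)]),[.5,0,0])
print(rd.round(4),res.tolist())
for d in ([(584,118),(698,131),(690,222),(574,209)],[(576,348),(694,349),(694,443),(575,441)]):
    w=np.array([p2w(c,*q,.065) for q in P(d)]); m=w.mean(0)
    dy=w[0]-w[1]+w[3]-w[2]; a=np.arctan2(-dy[0],dy[1])
    print('caddy',m.round(4),a.round(4),'in reader',rel(rd,[m[0],m[1],a]).round(4))
bl,res=fit(c,[(x,y,.065) for x,y in((.046,.055),(.046,-.055),(-.046,-.055),(-.046,.055))],P([(558,93),(731,108),(717,246),(543,235)]),[.6,-.1,0])
print(bl.round(4),rel(rd,bl).round(4),res.tolist())
print(rd[:2]+R2(rd[2])@[.064,.115])
E
```

```text
[ 0.5464  0.0628 -0.0538] [[0.3, 0.1], [0.4, -0.1], [0.2, -0.0], [-0.7, -0.1], [-0.7, -0.0], [-0.4, 0.0], [0.5, -0.0], [0.3, 0.0]]
caddy [ 0.6032 -0.1113  0.065 ] -0.1156 in reader [ 0.0661 -0.1708 -0.0617]
caddy [ 0.4669 -0.1097  0.065 ] -0.0121 in reader [-0.07   -0.1765  0.0417]
[ 0.6027 -0.1117 -0.0944] [ 0.0657 -0.1713 -0.0406] [[-1.0, -1.1], [0.8, -0.8], [1.1, 1.8], [-0.9, 0.5]]
[0.6164643  0.17420807]
```

```bash
R='{"rz":0.0446}'; python3 -m inch '[{"rz":0.0446},{"rz":0.0446},{"rz":0.0446},{"rz":0.0446},{"rz":0.0446},{"rz":0.0446},{"rz":0.0446},{"rz":0.0446},{"rz":0.0446},{"rz":0.0446},{}]' 0.4
python3 -m inch '[{"dx":-0.078,"dy":0.057},{"dx":-0.078,"dy":0.057},{"dx":-0.078,"dy":0.057},{"dx":-0.078,"dy":0.057},{"dx":-0.078,"dy":0.057},{"dx":-0.078,"dy":0.057},{"dx":-0.078,"dy":0.057},{"dx":-0.078,"dy":0.057},{"dx":-0.078,"dy":0.057},{"dx":-0.078,"dy":0.057},{"dx":-0.078,"dy":0.057},{"dx":-0.078,"dy":0.057},{"dx":-0.078,"dy":0.057},{"dx":-0.078,"dy":0.057},{"dx":-0.078,"dy":0.057},{"dx":-0.078,"dy":0.057},{"dx":-0.078,"dy":0.057},{"dx":-0.078,"dy":0.057},{},{}]'
cat > st.py <<'E'
from h import *
rd=np.array([.5464,.0628,-.0538])
s=manip.get_state(); o=s['orientation']; p=s['tcp_pos']
print('t',s['time_s'],'tcp',p.round(4),'reader',rel(rd,[p[0],p[1],0])[:2].round(4),'yawerr of tool x vs lane (world z, rad)',round(np.arctan2(o[1,0],o[0,0])-np.pi/2-rd[2],4),'tilt',o[:2,2].round(4),'F',s['wrist_force'].round(1),'gap',round(s['finger_gap'],2))
E
python3 st.py
```

```text
t 0.15 tcp [0.1165 0.5116 0.2307] reader [-0.4534  0.425 ] yawerr of tool x vs lane (world z, rad) 1.4008 tilt [-0.0002 -0.0012] F [-0.1 -0.6  0.9] gap 1.0schema error: expected keys dx, dy, dz, rx, ry, rz
schema error: expected keys dx, dy, dz, rx, ry, rz
```

```bash
python3 -m inch '[{"dx":0,"dy":0,"dz":0,"rx":0,"ry":0,"rz":0.0446},{"dx":0,"dy":0,"dz":0,"rx":0,"ry":0,"rz":0.0446},{"dx":0,"dy":0,"dz":0,"rx":0,"ry":0,"rz":0.0446},{"dx":0,"dy":0,"dz":0,"rx":0,"ry":0,"rz":0.0446},{"dx":0,"dy":0,"dz":0,"rx":0,"ry":0,"rz":0.0446},{"dx":0,"dy":0,"dz":0,"rx":0,"ry":0,"rz":0.0446},{"dx":0,"dy":0,"dz":0,"rx":0,"ry":0,"rz":0.0446},{"dx":0,"dy":0,"dz":0,"rx":0,"ry":0,"rz":0.0446},{"dx":0,"dy":0,"dz":0,"rx":0,"ry":0,"rz":0.0446},{"dx":0,"dy":0,"dz":0,"rx":0,"ry":0,"rz":0.0446},{"dx":0,"dy":0,"dz":0,"rx":0,"ry":0,"rz":0}]' 0.4; python3 st.py
```

```text
time_s: 1.25
tcp_pos: [0.1165, 0.5117, 0.231]
orientation: [[0.054, 0.999, -0.0], [0.999, -0.054, -0.001], [-0.001, -0.0, -1.0]]
wrist_force: [0.6, -0.1, 0.3]
finger_gap: 0.598
t 1.25 tcp [0.1165 0.5117 0.231 ] reader [-0.4534  0.4252] yawerr of tool x vs lane (world z, rad) -0.0007 tilt [-0.0002 -0.0006] F [ 0.6 -0.1  0.3] gap 0.6
```

```bash
python3 -m inch '[{"dx":-0.078,"dy":0.057,"dz":0,"rx":0,"ry":0,"rz":0},{"dx":-0.078,"dy":0.057,"dz":0,"rx":0,"ry":0,"rz":0},{"dx":-0.078,"dy":0.057,"dz":0,"rx":0,"ry":0,"rz":0},{"dx":-0.078,"dy":0.057,"dz":0,"rx":0,"ry":0,"rz":0},{"dx":-0.078,"dy":0.057,"dz":0,"rx":0,"ry":0,"rz":0},{"dx":-0.078,"dy":0.057,"dz":0,"rx":0,"ry":0,"rz":0},{"dx":-0.078,"dy":0.057,"dz":0,"rx":0,"ry":0,"rz":0},{"dx":-0.078,"dy":0.057,"dz":0,"rx":0,"ry":0,"rz":0},{"dx":-0.078,"dy":0.057,"dz":0,"rx":0,"ry":0,"rz":0},{"dx":-0.078,"dy":0.057,"dz":0,"rx":0,"ry":0,"rz":0},{"dx":-0.078,"dy":0.057,"dz":0,"rx":0,"ry":0,"rz":0},{"dx":-0.078,"dy":0.057,"dz":0,"rx":0,"ry":0,"rz":0},{"dx":-0.078,"dy":0.057,"dz":0,"rx":0,"ry":0,"rz":0},{"dx":-0.078,"dy":0.057,"dz":0,"rx":0,"ry":0,"rz":0},{"dx":-0.078,"dy":0.057,"dz":0,"rx":0,"ry":0,"rz":0},{"dx":-0.078,"dy":0.057,"dz":0,"rx":0,"ry":0,"rz":0},{"dx":-0.078,"dy":0.057,"dz":0,"rx":0,"ry":0,"rz":0},{"dx":-0.078,"dy":0.057,"dz":0,"rx":0,"ry":0,"rz":0},{"dx":0,"dy":0,"dz":0,"rx":0,"ry":0,"rz":0},{"dx":0,"dy":0,"dz":0,"rx":0,"ry":0,"rz":0}]'; python3 st.py
```

```text
time_s: 3.25
tcp_pos: [0.5907, -0.2177, 0.2298]
orientation: [[0.053, 0.999, -0.002], [0.999, -0.053, 0.001], [0.001, -0.002, -1.0]]
wrist_force: [-1.2, 0.2, 0.9]
finger_gap: 0.6
t 3.25 tcp [ 0.5907 -0.2177  0.2298] reader [ 0.0594 -0.2777] yawerr of tool x vs lane (world z, rad) 0.0005 tilt [-0.0023  0.0011] F [-1.2  0.2  0.9] gap 0.6
```

```bash
python3 -m inch '[{"dx":0,"dy":0.013,"dz":0.06,"rx":0,"ry":0,"rz":0},{"dx":0,"dy":0,"dz":0.06,"rx":0,"ry":0,"rz":0},{"dx":0,"dy":0,"dz":0.06,"rx":0,"ry":0,"rz":0},{"dx":0,"dy":0,"dz":0.06,"rx":0,"ry":0,"rz":0},{"dx":0,"dy":0,"dz":0.06,"rx":0,"ry":0,"rz":0},{"dx":0,"dy":0,"dz":0.06,"rx":0,"ry":0,"rz":0},{"dx":0,"dy":0,"dz":0.026,"rx":0,"ry":0,"rz":0},{"dx":0,"dy":0,"dz":0,"rx":0,"ry":0,"rz":0},{"dx":0,"dy":0,"dz":0,"rx":0,"ry":0,"rz":0}]'; python3 st.py; python3 - <<'E'
from h import *
shot('top','top1.png')
a=cv2.imread('pics/top1.png')[130:265,205:385]; cv2.imwrite('pics/c1.png',cv2.resize(a,None,fx=4.4,fy=4.4,interpolation=cv2.INTER_CUBIC))
E
```

```text
time_s: 4.15
tcp_pos: [0.5977, -0.2168, 0.0398]
orientation: [[0.053, 0.999, 0.001], [0.999, -0.053, -0.0], [-0.0, 0.001, -1.0]]
wrist_force: [0.1, -0.7, 0.2]
finger_gap: 0.599
t 4.15 tcp [ 0.5977 -0.2168  0.0398] reader [ 0.0663 -0.2765] yawerr of tool x vs lane (world z, rad) 0.0009 tilt [ 0.0014 -0.0005] F [ 0.1 -0.7  0.2] gap 0.6
```

View pics/c1.png

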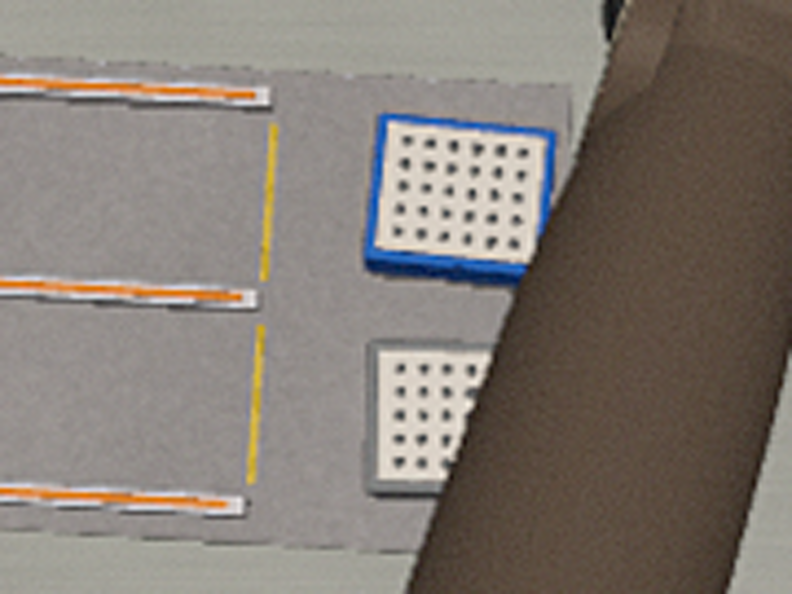

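```bash
python3 -m inch '[{"dx":0.024,"dy":0,"dz":0,"rx":0,"ry":0,"rz":0},{"dx":0.024,"dy":0,"dz":0,"rx":0,"ry":0,"rz":0},{"dx":0.01,"dy":0,"dz":0,"rx":0,"ry":0,"rz":0},{"dx":0.01,"dy":0,"dz":0,"rx":0,"ry":0,"rz":0},{"dx":0.01,"dy":0,"dz":0,"rx":0,"ry":0,"rz":0},{"dx":0.01,"dy":0,"dz":0,"rx":0,"ry":0,"rz":0},{"dx":0.01,"dy":0,"dz":0,"rx":0,"ry":0,"rz":0},{"dx":0.01,"dy":0,"dz":0,"rx":0,"ry":0,"rz":0},{"dx":0.01,"dy":0,"dz":0,"rx":0,"ry":0,"rz":0},{"dx":0.01,"dy":0,"dz":0,"rx":0,"ry":0,"rz":0},{"dx":0.01,"dy":0,"dz":0,"rx":0,"ry":0,"rz":0},{"dx":0.01,"dy":0,"dz":0,"rx":0,"ry":0,"rz":0},{"dx":0,"dy":0,"dz":0,"rx":0,"ry":0,"rz":0},{"dx":0,"dy":0,"dz":0,"rx":0,"ry":0,"rz":0}]'; python3 st.py; python3 - <<'E'
from h import *
shot('top','top2.png');shot('scene','scene2.png')
a=cv2.imread('pics/top2.png')[130:265,205:385]; b=cv2.imread('pics/scene2.png')[155:295,195:395]
f=lambda i:cv2.resize(i,(800,int(800*i.shape[0]/i.shape[1])),interpolation=cv2.INTER_CUBIC)
cv2.imwrite('pics/c2.png',f(a));cv2.imwrite('pics/d2.png',f(b))
E
```

```text
time_s: 5.6
tcp_pos: [0.601, -0.1425, 0.0379]
orientation: [[0.053, 0.999, -0.001], [0.999, -0.053, 0.001], [0.001, -0.001, -1.0]]
wrist_force: [0.2, 0.6, 0.5]
finger_gap: 0.603
t 5.6 tcp [ 0.601  -0.1425  0.0379] reader [ 0.0655 -0.2021] yawerr of tool x vs lane (world z, rad) 0.0003 tilt [-0.0008  0.0013] F [0.2 0.6 0.5] gap 0.6
```

View pics/c2.png

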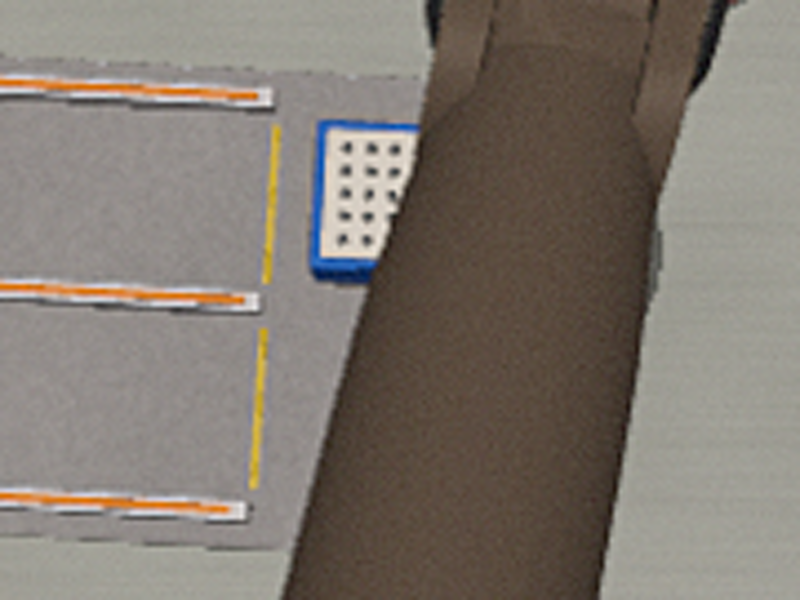

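View pics/d2.png

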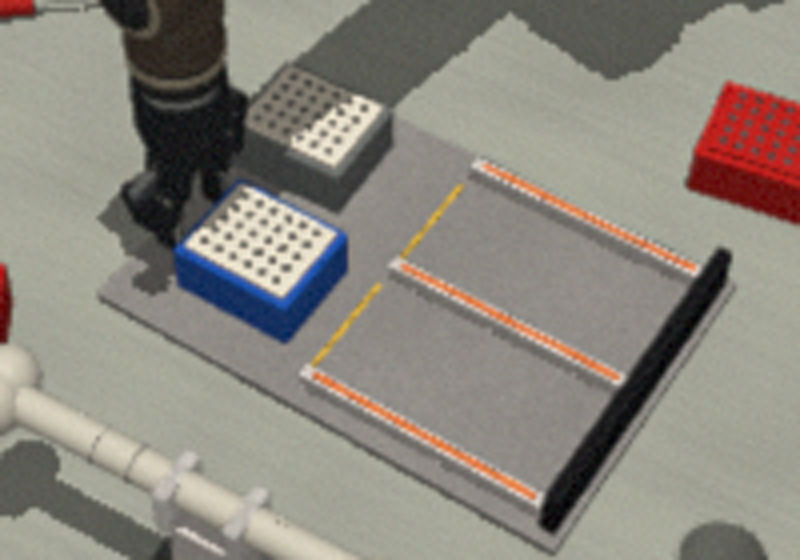

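```bash
python3 - <<'E'
from h import *
c=cams.read_camera('scene'); t=cams.read_camera('top')
P=lambda a:(np.array(a)+.5)/4-.5+[195,155]
z=.028
rd,res=fit(c,[(.128,-.05,z),(0,-.05,z),(-.128,-.05,z),(.128,.17,z),(0,.17,z),(-.128,.17,z)],P([(308,374),(395,264),(476,163),(543,498),(622,377),(697,268)]),[.5,0,0])
print('scene reader',rd.round(4),res.tolist())
bl,res=fit(c,[(.046,.055,.065),(-.046,.055,.065),(.046,-.055,.065),(-.046,-.055,.065),(.046,.055,.01),(-.046,.055,.01)],P([(284,304),(348,238),(177,244),(243,181),(287,342),(346,272)]),[.6,-.1,0])
print(bl.round(4),rel(rd,bl).round(4),res.tolist())
T=lambda a:(np.array(a)+.5)/4.444-.5+[205,130]
rt=np.array([.5464,.0628,-.0538])
for d in [(347,148),(343,240),(320,122),(312,266)]:
  p=p2w(t,*T(d),.065); print(rel(rt,[p[0],p[1],0])[:2].round(4))
for d in [(267,96),(254,301)]:
  p=p2w(t,*T(d),.028); print('mouth',rel(rt,[p[0],p[1],0])[:2].round(4))
E
```

```text
scene reader [ 0.5485  0.0609 -0.0374] [[-1.8, -1.2], [-1.8, -1.1], [-2.1, -0.9], [1.5, 0.8], [1.8, 0.9], [1.4, 0.5]]
[ 0.603  -0.0729 -0.0729] [ 0.0595 -0.1317 -0.0356] [[0.0, 0.8], [0.9, -1.8], [-1.3, -0.0], [-0.5, -2.4], [-0.3, 1.6], [1.4, 0.2]]
[ 0.0902 -0.0988]
[ 0.0343 -0.0996]
[ 0.1053 -0.0817]
[ 0.0176 -0.0821]
mouth [ 0.1287 -0.0462]
mouth [ 0.0001 -0.0461]
```

```bash
python3 -m inch '[{"dx":0.012,"dy":0,"dz":0,"rx":0,"ry":0,"rz":0},{"dx":0.016,"dy":0,"dz":0,"rx":0,"ry":0,"rz":0},{"dx":0.016,"dy":0,"dz":0,"rx":0,"ry":0,"rz":0},{"dx":0.016,"dy":0,"dz":0,"rx":0,"ry":0,"rz":0},{"dx":0.016,"dy":0,"dz":0,"rx":0,"ry":0,"rz":0},{"dx":0.016,"dy":0,"dz":0,"rx":0,"ry":0,"rz":0},{"dx":0.016,"dy":0,"dz":0,"rx":0,"ry":0,"rz":0},{"dx":0.016,"dy":0,"dz":0,"rx":0,"ry":0,"rz":0},{"dx":0.016,"dy":0,"dz":0,"rx":0,"ry":0,"rz":0},{"dx":0.016,"dy":0,"dz":0,"rx":0,"ry":0,"rz":0},{"dx":0.016,"dy":0,"dz":0,"rx":0,"ry":0,"rz":0},{"dx":0.016,"dy":0,"dz":0,"rx":0,"ry":0,"rz":0},{"dx":0.016,"dy":0,"dz":0,"rx":0,"ry":0,"rz":0},{"dx":0.01,"dy":0,"dz":0,"rx":0,"ry":0,"rz":0},{"dx":0,"dy":0,"dz":0,"rx":0,"ry":0,"rz":0},{"dx":0,"dy":0,"dz":0,"rx":0,"ry":0,"rz":0}]'; python3 st.py; python3 - <<'E'
from h import *
shot('top','top3.png')
a=cv2.imread('pics/top3.png')[135:255,170:330]
cv2.imwrite('pics/c3.png',cv2.resize(a,(800,600),interpolation=cv2.INTER_CUBIC))
E
```

```text
time_s: 7.4
tcp_pos: [0.6072, -0.0361, 0.0385]
orientation: [[0.054, 0.999, 0.0], [0.999, -0.054, 0.0], [0.0, 0.0, -1.0]]
wrist_force: [0.7, -0.0, -0.7]
finger_gap: 0.596
t 7.4 tcp [ 0.6072 -0.0361  0.0385] reader [ 0.066  -0.0955] yawerr of tool x vs lane (world z, rad) 0.0 tilt [0.0003 0.0005] F [ 0.7 -0.  -0.7] gap 0.6
```

View pics/c3.png

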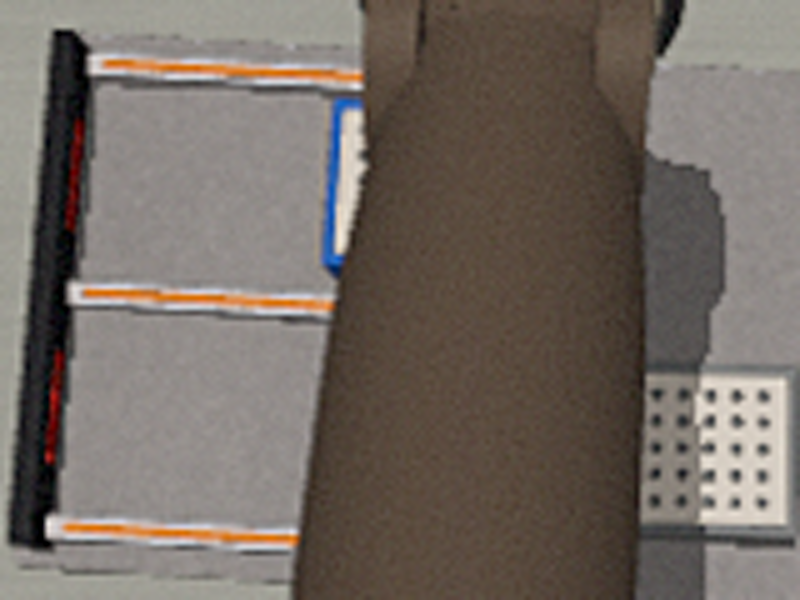

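```bash
python3 - <<'E'
from h import *
t=cams.read_camera('top');T=lambda a:(np.array(a)+.5)/5-.5+[170,135]
rt=np.array([.5464,.0628,-.0538])
for d,z in [((338,98),.065),((326,256),.065),((327,268),.01),((90,65),.028),((69,293),.028),((340,76),.028),((325,305),.028)]:
  p=p2w(t,*T(d),z); print(rel(rt,[p[0],p[1],0])[:2].round(4))
E
```

```text
[0.1076 0.024 ]
[0.0218 0.0244]
[0.0243 0.0308]
[0.1278 0.1673]
[1.000e-04 1.682e-01]
[0.1288 0.0287]
[0.001  0.0281]
```

```bash
python3 -m inch '[{"dx":0.01,"dy":0,"dz":0,"rx":0,"ry":0,"rz":0},{"dx":0.016,"dy":0,"dz":0,"rx":0,"ry":0,"rz":0},{"dx":0.016,"dy":0,"dz":0,"rx":0,"ry":0,"rz":0},{"dx":0.016,"dy":0,"dz":0,"rx":0,"ry":0,"rz":0},{"dx":0.016,"dy":0,"dz":0,"rx":0,"ry":0,"rz":0},{"dx":0.016,"dy":0,"dz":0,"rx":0,"ry":0,"rz":0},{"dx":0.016,"dy":0,"dz":0,"rx":0,"ry":0,"rz":0},{"dx":0.016,"dy":0,"dz":0,"rx":0,"ry":0,"rz":0},{"dx":0.016,"dy":0,"dz":0,"rx":0,"ry":0,"rz":0},{"dx":0.016,"dy":0,"dz":0,"rx":0,"ry":0,"rz":0},{"dx":0.016,"dy":0,"dz":0,"rx":0,"ry":0,"rz":0},{"dx":0.016,"dy":0,"dz":0,"rx":0,"ry":0,"rz":0},{"dx":0.016,"dy":0,"dz":0,"rx":0,"ry":0,"rz":0},{"dx":0.016,"dy":0,"dz":0,"rx":0,"ry":0,"rz":0},{"dx":0.016,"dy":0,"dz":0,"rx":0,"ry":0,"rz":0},{"dx":0.016,"dy":0,"dz":0,"rx":0,"ry":0,"rz":0},{"dx":0.016,"dy":0,"dz":0,"rx":0,"ry":0,"rz":0},{"dx":0,"dy":0,"dz":0,"rx":0,"ry":0,"rz":0},{"dx":0,"dy":0,"dz":0,"rx":0,"ry":0,"rz":0}]'; python3 st.py
python3 -m inch '[{"dx":0.005,"dy":0,"dz":0,"rx":0,"ry":0,"rz":0},{"dx":0.005,"dy":0,"dz":0,"rx":0,"ry":0,"rz":0},{"dx":0.005,"dy":0,"dz":0,"rx":0,"ry":0,"rz":0},{"dx":0,"dy":0,"dz":0,"rx":0,"ry":0,"rz":0}]'; python3 st.py; python3 - <<'E'
from h import *
shot('top','top4.png')
a=cv2.imread('pics/top4.png')[135:255,170:330]
cv2.imwrite('pics/c4.png',cv2.resize(a,(800,600),interpolation=cv2.INTER_CUBIC))
E
```

```text
time_s: 9.4
tcp_pos: [0.614, 0.0971, 0.0379]
orientation: [[0.053, 0.999, -0.001], [0.999, -0.053, 0.001], [0.001, -0.001, -1.0]]
wrist_force: [-0.6, -0.1, 0.7]
finger_gap: 0.6
t 9.4 tcp [0.614  0.0971 0.0379] reader [0.0656 0.0379] yawerr of tool x vs lane (world z, rad) 0.0004 tilt [-0.0007  0.0009] F [-0.6 -0.1  0.7] gap 0.6
time_s: 9.8
tcp_pos: [0.6145, 0.1041, 0.0382]
orientation: [[0.054, 0.999, -0.0], [0.999, -0.054, 0.0], [0.0, -0.0, -1.0]]
wrist_force: [-0.4, -0.3, -1.7]
finger_gap: 0.6
t 9.8 tcp [0.6145 0.1041 0.0382] reader [0.0658 0.0449] yawerr of tool x vs lane (world z, rad) -0.0002 tilt [-0.0003  0.0003] F [-0.4 -0.3 -1.7] gap 0.6
```

View pics/c4.png

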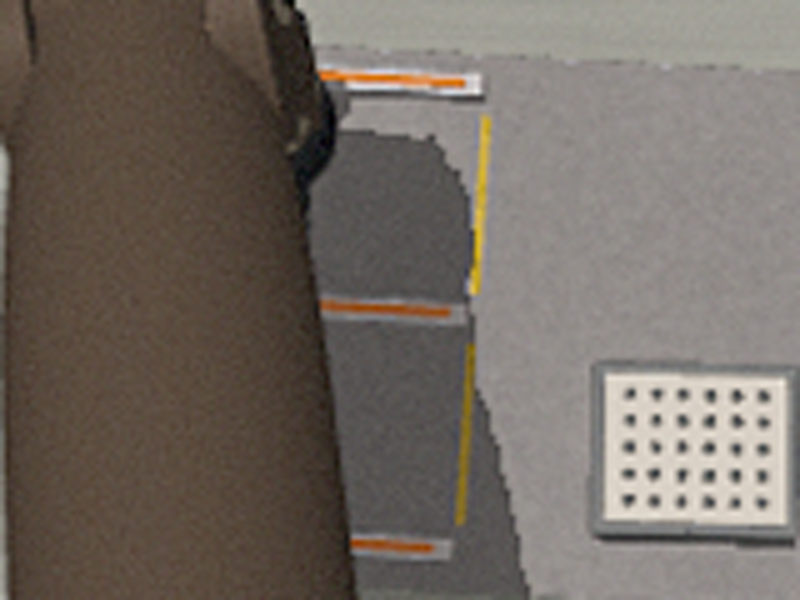

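```bash
python3 -m inch '[{"dx":0.004,"dy":0,"dz":0,"rx":0,"ry":0,"rz":0},{"dx":0,"dy":0,"dz":0,"rx":0,"ry":0,"rz":0}]'|grep -v ori;python3 st.py
python3 -m inch '[{"dx":0.003,"dy":0,"dz":0,"rx":0,"ry":0,"rz":0},{"dx":0,"dy":0,"dz":0,"rx":0,"ry":0,"rz":0}]'|grep -v ori;python3 st.py
python3 -m inch '[{"dx":0.002,"dy":0,"dz":0,"rx":0,"ry":0,"rz":0},{"dx":0,"dy":0,"dz":0,"rx":0,"ry":0,"rz":0}]'|grep -v ori;python3 st.py
```

```text
time_s: 10.05
tcp_pos: [0.6148, 0.1059, 0.0383]
wrist_force: [-0.2, -0.9, -0.6]
finger_gap: 0.602
t 10.05 tcp [0.6148 0.1059 0.0383] reader [0.0659 0.0468] yawerr of tool x vs lane (world z, rad) -0.0004 tilt [-0.      0.0001] F [-0.2 -0.9 -0.6] gap 0.6
time_s: 10.25
tcp_pos: [0.6147, 0.1069, 0.0383]
wrist_force: [-0.5, -4.6, 0.2]
finger_gap: 0.597
t 10.25 tcp [0.6147 0.1069 0.0383] reader [0.0659 0.0477] yawerr of tool x vs lane (world z, rad) -0.0007 tilt [-0.0002 -0.0012] F [-0.5 -4.6  0.2] gap 0.6
time_s: 10.45
tcp_pos: [0.6147, 0.1069, 0.0383]
wrist_force: [-1.8, -6.9, 0.3]
finger_gap: 0.599
t 10.45 tcp [0.6147 0.1069 0.0383] reader [0.0658 0.0477] yawerr of tool x vs lane (world z, rad) -0.0014 tilt [-0.0003 -0.003 ] F [-1.8 -6.9  0.3] gap 0.6
```

```bash
python3 -m inch '[{"dx":0.002,"dy":0,"dz":0,"rx":0,"ry":0,"rz":0},{"dx":0,"dy":0,"dz":0,"rx":0,"ry":0,"rz":0},{"dx":0,"dy":0,"dz":0,"rx":0,"ry":0,"rz":0}]'|grep -v ori;python3 st.py
python3 -m inch '[{"dx":-0.005,"dy":0,"dz":0,"rx":0,"ry":0,"rz":0},{"dx":-0.01,"dy":0,"dz":0,"rx":0,"ry":0,"rz":0},{"dx":-0.03,"dy":0,"dz":0,"rx":0,"ry":0,"rz":0},{"dx":-0.05,"dy":0,"dz":-0.01,"rx":0,"ry":0,"rz":0},{"dx":-0.05,"dy":0,"dz":-0.05,"rx":0,"ry":0,"rz":0},{"dx":-0.06,"dy":0,"dz":-0.06,"rx":0,"ry":0,"rz":0},{"dx":-0.06,"dy":0,"dz":-0.08,"rx":0,"ry":0,"rz":0},{"dx":-0.07,"dy":0,"dz":-0.06,"rx":0,"ry":0,"rz":0},{"dx":-0.07,"dy":0,"dz":-0.06,"rx":0,"ry":0,"rz":0},{"dx":-0.08,"dy":0,"dz":0,"rx":0,"ry":0,"rz":0},{"dx":-0.08,"dy":0,"dz":0,"rx":0,"ry":0,"rz":0},{"dx":-0.08,"dy":0,"dz":0,"rx":0,"ry":0,"rz":0},{"dx":0,"dy":0,"dz":0,"rx":0,"ry":0,"rz":0},{"dx":0,"dy":0,"dz":0,"rx":0,"ry":0,"rz":0}]'|grep -v ori;python3 st.py
python3 - <<'E'
from h import *
shot('top','top5.png')
a=cv2.imread('pics/top5.png')[135:255,170:330]
cv2.imwrite('pics/c5.png',cv2.resize(a,(800,600),interpolation=cv2.INTER_CUBIC))
E
```

```text
time_s: 10.75
tcp_pos: [0.6147, 0.1069, 0.0384]
wrist_force: [-2.5, -11.2, 0.8]
finger_gap: 0.601
t 10.75 tcp [0.6147 0.1069 0.0384] reader [0.0658 0.0477] yawerr of tool x vs lane (world z, rad) -0.002 tilt [-0.0004 -0.0047] F [ -2.5 -11.2   0.8] gap 0.6
time_s: 12.15
tcp_pos: [0.597, -0.214, 0.1981]
wrist_force: [0.4, 0.7, -1.0]
finger_gap: 0.6
t 12.15 tcp [ 0.597  -0.214   0.1981] reader [ 0.0654 -0.2737] yawerr of tool x vs lane (world z, rad) -0.0026 tilt [-0.0001  0.0007] F [ 0.4  0.7 -1. ] gap 0.6
```

View pics/c5.png

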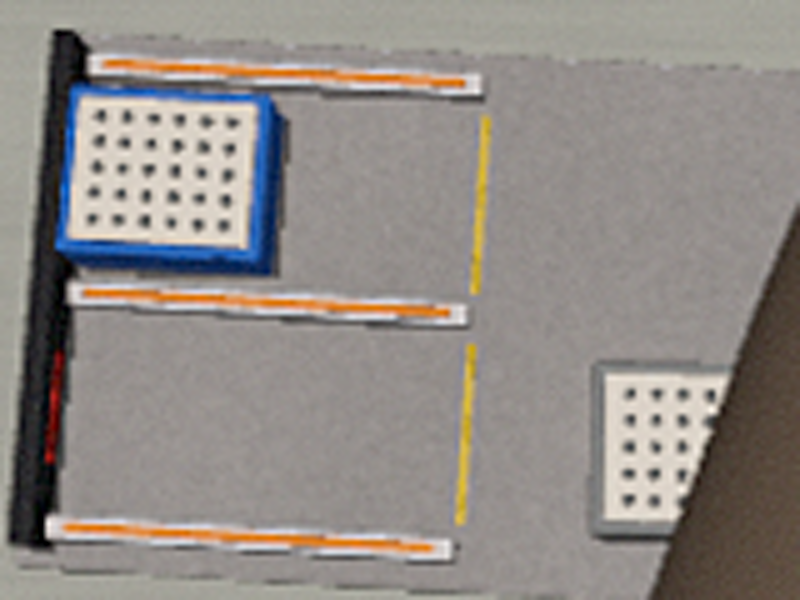

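```bash
python3 - <<'E'
from h import *
t=cams.read_camera('top');T=lambda a:(np.array(a)+.5)/5-.5+[170,135]
rt=np.array([.5464,.0628,-.0538])
q=np.array([rel(rt,[*p2w(t,*T(d),.065)[:2],0])[:2] for d in [(101,116),(234,122),(225,225),(93,218)]])
dy=q[0]-q[1]+q[3]-q[2]; print(q.mean(0).round(4),np.arctan2(-dy[0],dy[1]).round(3))
job.close_job()
E
```

```text
[0.0635 0.1144] 0.003
the job is handed in; nothing more can be done
```

The blue caddy is home against the end stop and the job is handed in. It was never lifted, and the hand is drawn clear. I pushed it down the far (+x) lane with two part-closed fingers held above the rail tops; this also straightened its small starting skew.

| Last check | Reading | Wanted |
|---|---|---|
| Blue caddy x in the reader frame | 63.5 mm | 52 to 76 mm |
| Blue caddy y in the reader frame | 114.4 mm | 109 to 118 mm (home 115) |
| Turn from the lane | 0.003 rad | under 0.1 rad |
| Push force at the stop | 11 N, TCP stalled | – |
| Wrist force after drawing clear | about 1 N, which is noise | no contact |
| Time when the hand was clear | about 12 s | 51 s |

- **Rails:** in the pictures taken along the way and at the end, the caddy stood about mid-lane with clearance on both sides. The arm hid it during the last stretch, so that part rests on the force and position readings.
- **Grey caddy:** it looks unmoved in the last picture, where the arm covers part of it. I did not measure its final position.
- **Disagreement:** the scene camera fitted worse than the top camera. Its fit was about 2 pixels off in the enlarged crop, and it put the reader about 0.016 rad and the caddy a few mm differently. I relied on the top camera, and the TCP stalled within about 1 mm of where the top camera put the stop.

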